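Set and clamp the sample carousel cover

ROBOT

A 6-joint arm with a two-finger parallel gripper is mounted at the origin on the work surface. World frame = base frame: x ahead of the robot, y to its left, z up, the work surface at z = 0. Lengths are in mm, angles in rad, forces in N, time in s.
With the tool pointing down it reaches from about 300 to 775 mm from the base axis. Payload 14.6 kg.
Tool frame: the origin (TCP) lies on the front face of the gripper's body, between the roots of the fingers; the fingertips stand 73 mm ahead of it and the grasp point (between the pads) lies 54 mm ahead of it (r.tcp_to_grasp is the z of the grasp point in the tool frame, in mm); z points along the fingers, y is the direction in which the jaws open and shut (so a half turn about z gives the same grasp; the last joint's range is limited). The gripper opens to 85 mm and grips with 20 to 120 N. Pads are 22 mm wide; open, the fingers measure 114 mm over their backs; the gripper's body (76 mm by 85 mm) begins 54 mm behind the grasp point. The pads swing forward as they close: fully open they stand 13 mm farther back than shut.
Start: joints at [1.219, 0.3, 1.521, -0, 1.321, -0.067], TCP at [154.529, 527.836, 303.881] pointing down, gripper open.
Joint ranges: [-3.03, 3.03], [-0.79, 2.21], [0.23, 2.52], [-1.04, 4.18], [0, 3.07], [-2.55, 2.55]. Speed limits (rad/s): [2.22, 2.22, 2.57, 3.14, 3.14, 3.14].

INTERFACE

Orientations are given as a rotation vector (axis times angle).
In Python, from station import r gives the robot as it stands. Calls block until the motion is done:
- r.move_pose(position, orientation): joint-space move of the TCP to a pose.
- r.servo_line(position, rotation=None, v=150): straight line of the TCP; rotation=None keeps the orientation; v is the mean speed in mm/s.
- r.move_j(angles): joint-space move.
- r.let_go() and r.gripper_close(newtons=None): open the fingers fully, or close them until they stop; newtons is the grip in N (None keeps the last).
- r.dwell(seconds).
- r.ik(position, orientation): joint angles nearest the present ones, or None.
- r.grab_frame(name): name is "side" or "top"; returns (picture, depth): 400x640x3 uint8, blue, green, red; 400x640 float32, mm along the optical axis (not along the pixel's ray), 0 where there is no reading.
- r.camera_params(name): a dict with "camera_matrix" (3x3 intrinsics, pixels), "D" ([k1, k2, p1, p2, k3] as OpenCV has them; the pictures are not rectified), "pose" (4x4, takes a point from camera to world coordinates). Camera axes: x right, y down, z forward; pixel columns grow to the right and rows downward; lengths in mm; the calibration is good to about 2 mm. A picture is of the moment at which its call begins. camera_params takes no time and is no camera call.
A pose or a line that the arm cannot do raises r.PlanningError and nothing moves.
- r.job_done(): hands the job in, once; it reports no verdict.
Trained networks look in the newest picture that a camera, given by its name, has taken for a name from the list of things; names that differ only in an ending like _2 or _b are one class to them, and where a whole thing is asked for, a point or a joint stands for the part that bears it (a point fixed in the world has none). Each returns a list of dicts, best first, with "score" (0 to 1); they miss things now and then, are a little off and sometimes report something else, mostly with a low value. They report only what shows in the picture. A call takes as long as a camera call.
- r.spot_in(camera, thing): "xyz" ([x, y, z] in mm, in the coordinates of the camera as it stood for that picture, good to about 4 mm: the middle of the surface that is visible of it).
Readings, each from a call of its own:
- r.get_time_s(): time.
- r.get_qpos(): joint angles.
- r.get_qvel(): joint speeds.
- r.get_tau(): joint torques, N m.
- r.get_ee_pos(): TCP position.
- r.get_eef_rot(): TCP orientation.
- r.get_contact_force(): force on the tool from outside, world axes, zero at the start.
- r.get_wrist_torque(): the same for the moment, N m.
- r.get_opening(): finger opening in mm.
Only numpy, scipy, OpenCV 4.12 (cv2) and the standard library are available. Lean on these libraries where they do the work, as an engineer would, in place of code of your own. Each camera call takes 0.05 s, during which the arm holds its last target.

TASK

Turn the clear cover of the sample carousel by its black handle until its opening is over the pot with the purple cap, then screw the orange clamp thumbscrew clockwise all the way down until it bottoms. Then back it off one eighth of a turn, so that the cover is held without strain and stays where you set it, and let go; leave the blue-capped spare pot and the marker pen beside the carousel where they are.

Things in the scene. Friction and masses are not known exactly. Their poses are not given: they have to be found in the camera images.
- carousel: Fixed sample carousel: white base 212 mm across. Origin on the bench on the cover axis, z up. Six compartments, centres 68 mm from the axis at 0, 60, .. 300 degrees counter-clockwise from its x axis; those at 60, 120, 240, 300 hold one pot each (purple, white, green, yellow cap, any order), 0 and 180 none. A grey clamp bracket, 90 mm wide and high, stands 89 to 185 mm off the axis on its +y side.
- cover (a joint): Turn of the cover about its vertical axis, rad, counter-clockwise from above positive, stops at -2.8 and +2.8. At 0 its opening lies towards the carousel's x axis, over an empty compartment; it starts within 0.45 of that. About 0.06 N m of friction; it stays where it is left. The clamp screw does not change this friction.
- cover_handle (a point): Grip point on the cover's axis, in its handle: a black bar 72 mm long, 14 thick, 34 high, along this frame's x (z up), which points to the opening (white mark on that end). The point is 96 mm above the bench, 15 below the bar's top, 19 above the teal hub that the bar stands on. The cover is a clear disc 210 mm across with a teal rim, top 76 mm above the bench.
- cover_opening (a point): Centre of the cover's opening, in the cover 68 mm from its axis along the handle's x axis, 74 mm above the bench. The opening is a 52-degree sector with teal edges, from 40 to 97 mm off the axis.
- pot_purple_top (a point): Centre of the top of the pot with the purple cap, 39 mm across and 46 mm high, standing in one of the compartments under the cover, 68 mm from the cover's axis; the top is 61 mm above the bench. It is not to be handled.
- clamp_screw (a joint): Turn of the thumbscrew about its vertical axis, rad: 0 is bottomed (a hard stop); grows as it is unscrewed, counter-clockwise from above; upper stop 3.2. Clockwise tightens. Starts between 1.3 and 2.3. About 0.08 N m of friction; it stays where it is left; its height does not change. At 0 the wing lies along the carousel's x axis.
- screw_grip (a point): Grip point of the thumbscrew, on its axis, 152 mm from the cover's axis towards the carousel's +y: orange wing bar 64 mm long, 12 thick, 32 high, along this frame's x (z up; white dot on the +x end). The point is 136 mm above the bench, 15 below the wing's top, 16 above a black collar 34 mm across, 46 above the bracket's top, a white plate with eight ticks 45 degrees apart.
- spare_pot: Bystander, leave it: loose pot with a blue cap, 39 mm across, 46 mm high, standing on the bench close to the carousel on its -y side. Origin under its centre.
- marker: Bystander, leave it: loose grey marker pen 130 mm long, 16 mm thick, lying beside the carousel. Origin under its middle.

How it is judged:
By the outcome, as a careful person would: the job done as asked, in the order asked, and still so for the second after the job is handed in, with the robot touching nothing.
It also fails if it takes over 72 s, if anything falls off the work surface, if the arm or the gripper's body presses on something with over 40 N, if the wrist force passes 120 N, or if a joint passes its speed limit or range.

## Working session

There is one attempt and no reset: what is moved stays moved. The work goes in short steps, each a Python script; the robot and the scene stay as the last script left them, time stands still between calls to the robot, and variables do not carry over. Pictures are saved under pics/ and viewed, and the job is handed in when it is done.

```bash
ls; mkdir -p pics
cat > h.py <<'E'
import numpy as np, cv2
from station import r
from scipy.spatial.transform import Rotation as R
def spot(cam,thing,n=2):
    P=np.array(r.camera_params(cam)["pose"])
    out=[]
    for d in r.spot_in(cam,thing)[:n]:
        out.append((round(d["score"],2),(P[:3,:3]@np.array(d["xyz"])+P[:3,3]).round(1)))
    return out
def unproj(cam,uv,depth):
    c=r.camera_params(cam);K=np.array(c["camera_matrix"]);D=np.array(c["D"]);P=np.array(c["pose"])
    uv=np.atleast_2d(np.array(uv,float))
    n=cv2.undistortPoints(uv.reshape(-1,1,2),K,D).reshape(-1,2)
    z=np.asarray(depth).reshape(-1,1)
    return np.hstack([n*z,z])@P[:3,:3].T+P[:3,3]
def on_plane(cam,uv,h):
    c=r.camera_params(cam);P=np.array(c["pose"])
    a=unproj(cam,uv,np.ones(len(np.atleast_2d(uv))))-P[:3,3]
    return P[:3,3]+a*((h-P[2,3])/a[:,2:3])
def proj(cam,X):
    c=r.camera_params(cam);K=np.array(c["camera_matrix"]);D=np.array(c["D"]);P=np.linalg.inv(np.array(c["pose"]))
    return cv2.projectPoints(np.atleast_2d(np.array(X,float)),cv2.Rodrigues(P[:3,:3])[0],P[:3,3],K,D)[0].reshape(-1,2)
E
python3 - <<'E'
from h import *
for c in ("top","side"):
    p,d=r.grab_frame(c); cv2.imwrite(f"pics/{c}0.png",p); np.save(f"{c}0.npy",d)
    q=r.camera_params(c); print(c,np.array(q["pose"]).round(2).tolist(),np.array(q["camera_matrix"]).round(0).tolist())
    for t in ["carousel","cover","cover_handle","cover_opening","pot_purple_top","clamp_screw","screw_grip","spare_pot","marker"]:
        print(t,spot(c,t))
print(r.get_time_s(), r.get_eef_rot())
E
```

```text
pics
top [[0.03, -1.0, 0.03, 561.6], [-1.0, -0.03, 0.02, 6.59], [-0.02, -0.03, -1.0, 1036.88], [0.0, 0.0, 0.0, 1.0]] [[440.0, 0.0, 318.0], [0.0, 440.0, 194.0], [0.0, 0.0, 1.0]]
carousel [(0.78, array([569.9,  26.5,  77.2])), (0.15, array([595.9, 158.5, 145.4]))]
cover [(0.62, array([553.4,  13.8,  73.8])), (0.27, array([ 692.7, -101.2,   17.9]))]
cover_handle [(0.77, array([556.4,  15.8,  74.9]))]
cover_opening [(0.59, array([556.3,  11.9,  74. ]))]
pot_purple_top [(0.38, array([ 485.9, -128.6,   46.2]))]
clamp_screw [(0.84, array([597.1, 155.2, 145.1]))]
screw_grip [(0.66, array([593.3, 158.1, 146.5])), (0.35, array([561.5,  18.5,  69.6]))]
spare_pot [(0.5, array([ 485. , -130.1,   47.1]))]
marker [(0.7, array([ 693.5, -100.7,   17.2]))]
side [[-0.78, -0.46, 0.43, 277.49], [-0.63, 0.56, -0.54, 420.42], [0.01, -0.69, -0.72, 632.16], [0.0, 0.0, 0.0, 1.0]] [[398.0, 0.0, 319.0], [0.0, 398.0, 202.0], [0.0, 0.0, 1.0]]
carousel [(0.66, array([563.7,  64.6,  76.1]))]
cover [(0.77, array([551.3,  26.2,  77.2]))]
cover_handle [(0.67, array([551.7,  28.1,  74.4]))]
cover_opening [(0.87, array([552.4,  27.6,  78.1]))]
pot_purple_top [(0.57, array([535.1,  86.6,  29.1]))]
clamp_screw [(0.94, array([591.2, 166.5, 139. ]))]
screw_grip [(0.93, array([586.2, 168. , 132.6]))]
spare_pot [(0.67, array([ 479.6, -115.8,   38.1]))]
marker [(0.76, array([ 685. , -128.6,   14.8])), (0.4, array([546.8,  26.4,  76.3]))]
1.0 [4.45894281e-01 3.10977587e+00 5.04112642e-05]
```

View pics/top0.png

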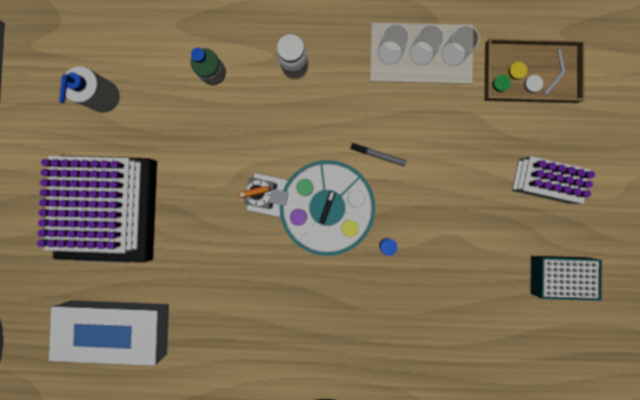

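View pics/side0.png

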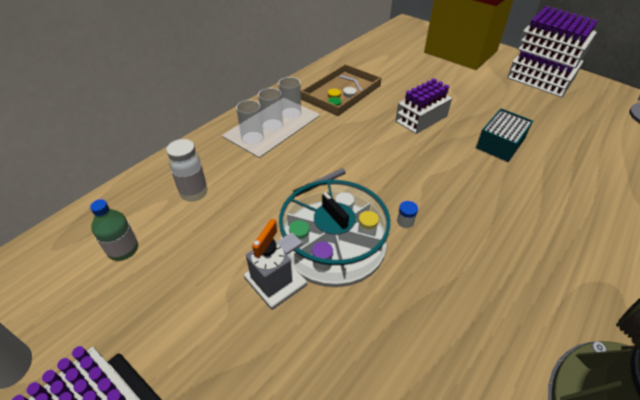

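Run:
```python
import cv2
a=cv2.imread("pics/top0.png")[145:275,225:410]; cv2.imwrite("pics/top0z.png",cv2.resize(a,None,fx=4.3,fy=4.3,interpolation=cv2.INTER_CUBIC))
a=cv2.imread("pics/side0.png")[165:310,235:425]; cv2.imwrite("pics/side0z.png",cv2.resize(a,None,fx=4.1,fy=4.1,interpolation=cv2.INTER_CUBIC))
```

```text
(no output)
```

View pics/top0z.png

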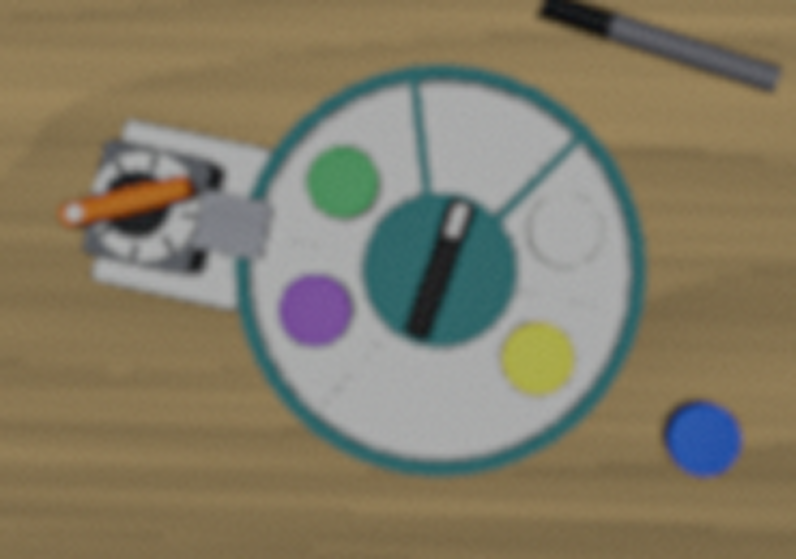

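View pics/side0z.png

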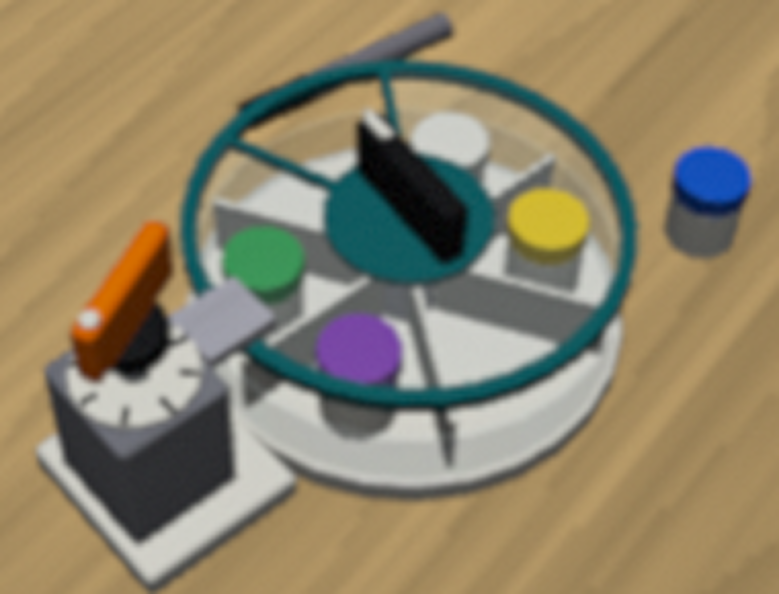

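```bash
cat > meas.py <<'E'
from h import *
from scipy.optimize import least_squares
def mask(hsv,lo,hi): return cv2.inRange(hsv,np.array(lo),np.array(hi))
def blob(m,roi):
    mm=np.zeros_like(m); x0,y0,x1,y1=roi; mm[y0:y1,x0:x1]=m[y0:y1,x0:x1]
    n,l,s,c=cv2.connectedComponentsWithStats(mm)
    if n<2: return None,0,None
    i=1+np.argmax(s[1:,4]); return c[i],s[i,4],l==i
ROI={"top":(225,145,410,275),"side":(235,165,425,310)}
COL={"green":((50,80,60),(75,255,255)),"purple":((125,80,60),(150,255,255)),"yellow":((20,120,120),(32,255,255))}
def measure(cam,img):
    hsv=cv2.cvtColor(img,cv2.COLOR_BGR2HSV); roi=ROI[cam]; o={}
    for k,(lo,hi) in COL.items():
        c,a,_=blob(mask(hsv,lo,hi),roi)
        if c is not None: o[k]=(on_plane(cam,c,61)[0][:2],a)
    m=mask(hsv,(80,100,40),(98,255,255))
    mm=np.zeros_like(m);x0,y0,x1,y1=roi;mm[y0:y1,x0:x1]=m[y0:y1,x0:x1]
    v,u=np.nonzero(mm); o["teal"]=on_plane(cam,np.c_[u,v],76)[:,:2]
    c,a,l=blob(mask(hsv,(3,150,100),(18,255,255)),roi)
    v,u=np.nonzero(l); o["orange"]=np.c_[u,v]
    return o
if __name__=="__main__":
    import sys
    for cam in ("top","side"):
        img=cv2.imread(f"pics/{cam}{sys.argv[1]}.png"); o=measure(cam,img)
        t=o["teal"]; c0=np.median(t,axis=0)
        for k in range(5):
            d=np.hypot(*(t-c0).T); rim=t[(d>94)&(d<112)]
            s=least_squares(lambda p:np.hypot(rim[:,0]-p[0],rim[:,1]-p[1])-p[2],[*c0,101],loss="soft_l1",f_scale=2); c0=s.x[:2]
        print(cam,"centre",s.x.round(1),len(rim))
        for k in COL:
            if k in o:
                v=o[k][0]-c0; print(k,o[k][0].round(1),o[k][1],np.hypot(*v).round(1),np.degrees(np.arctan2(v[1],v[0])).round(1))
        d=t-c0; rr=np.hypot(*d.T); sp=d[(rr>45)&(rr<90)]
        a=np.degrees(np.arctan2(sp[:,1],sp[:,0])); print("spoke hist",[(int(e),int(n)) for n,e in zip(*np.histogram(a,range(-180,184,4))) if n])
        if cam=="top":
            w=on_plane(cam,o["orange"],151)[:,:2]; (cc,sz,an)=cv2.minAreaRect(w.astype(np.float32)); bx=cv2.boxPoints((cc,sz,an)); e=bx-bx.mean(0)
            print("wing",np.round(cc,1),np.round(sz,1),an, np.hypot(*(np.array(cc)-c0)), np.degrees(np.arctan2(*(np.array(cc)-c0)[::-1])))
E
python3 meas.py 0
```

```text
top centre [566.4  10.6 100.5] 471
green [610.2  61.8] 190 67.4 49.5
purple [543.9  74.4] 200 67.7 109.4
yellow [522.3 -41.2] 183 68.0 -130.4
spoke hist []
wing [595.5 155. ] [12.3 51.7] 15.622953414916992 147.3139526603407 78.6106577746619
side centre [565.6  14.5 100.3] 944
green [608.3  65.6] 265 66.6 50.1
purple [543.6  77.9] 283 67.1 109.1
yellow [521.7 -37.3] 247 67.9 -130.3
spoke hist [(-48, 8), (4, 8), (8, 23)]
```

```bash
cat >> h.py <<'E'
def down(beta_deg): return (R.from_euler("z",beta_deg,degrees=True)*R.from_euler("x",180,degrees=True)).as_rotvec()
E
python3 - <<'E'
from h import *
C=[566,12.5]; S=[593.5,162]
for nm,P,z,bs in (("cover",C,154,(-19.5,160.5,109.6,-70.4,289.6)),("screw",S,196,(102.4,-77.6,-10.4,169.6,34.6))):
    for b in bs:
        q=r.ik([*P,z],down(b)); print(nm,b,None if q is None else np.round(q,3))
print(r.get_opening(), r.get_contact_force(), r.get_time_s(), r.tcp_to_grasp)
E
```

```text
cover -19.5 [-0.043  0.501  1.616 -0.     1.025  1.869]
cover 160.5 [-0.043  0.501  1.616  0.     1.025 -1.273]
cover 109.6 [-0.043  0.501  1.616  0.     1.025 -0.385]
cover -70.4 None
cover 289.6 None
screw 102.4 [ 0.207  0.545  1.435 -0.     1.161 -0.009]
screw -77.6 None
screw -10.4 [ 0.207  0.545  1.435 -0.     1.161  1.959]
screw 169.6 [ 0.207  0.545  1.435  0.     1.161 -1.182]
screw 34.6 [ 0.207  0.545  1.435 -0.     1.161  1.174]
85.18685693356255 [ 0.50688719  0.40853994 -0.58042267] 1.0 53.900000000000006
```

Run:
```python
from h import *
C=[566,12.5]
r.move_pose([*C,260],down(-19.5)); f0=np.array(r.get_contact_force()); print(r.get_ee_pos(),f0)
r.servo_line([*C,154],v=120)
print(r.get_contact_force(),r.get_ee_pos())
for c in ("top","side"):
    p,d=r.grab_frame(c); cv2.imwrite(f"pics/{c}1.png",p)
    x0,y0,x1,y1={"top":(225,145,410,275),"side":(235,135,425,280)}[c]
    cv2.imwrite(f"pics/{c}1z.png",cv2.resize(p[y0:y1,x0:x1],None,fx=4,fy=4,interpolation=cv2.INTER_CUBIC))
print(r.get_time_s())
```

```text
[565.98367125  13.13648892 260.06368448] [-0.01586914 -0.0782268  -0.63977315]
[-0.09480752  0.08557632  0.66779622] [566.31329176  12.52014363 154.75081072]
4.4833
```

View pics/side1z.png

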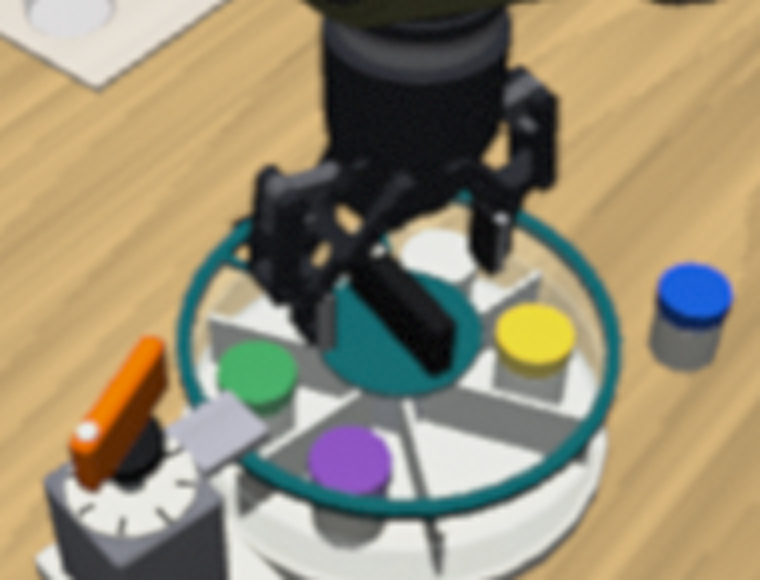

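View pics/top1z.png

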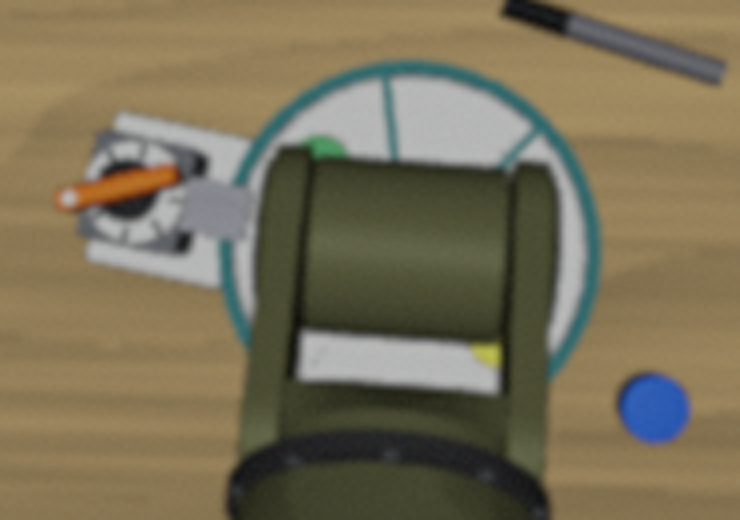

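The fingers straddle the bar (side view, about (395,305) in the zoom) and nothing is touching. Next I close gently and check the force.

Run:
```python
from h import *
r.gripper_close(20); r.dwell(0.2)
print(r.get_opening(),np.round(r.get_contact_force(),1),np.round(r.get_wrist_torque(),2),np.round(r.get_ee_pos(),1),np.round(r.get_qpos(),3))
```

```text
13.479756780469891 [ 2.3  5.9 -0.3] [ 0.83 -0.39 -0.03] [566.3  13.2 154.2] [-4.200e-02  5.010e-01  1.615e+00  1.000e-03  1.025e+00  1.869e+00]
```

Run:
```python
from h import *
u=np.array([.334,.943]); c=np.array([566,12.5])
for s in (1.,2.):
    r.servo_line([*(c+s*u),154],v=20); r.dwell(.1); f=np.array(r.get_contact_force()); print(s,f.round(1),(f[:2]@u).round(1),np.round(r.get_ee_pos(),1))
print(r.get_time_s())
```

```text
1.0 [-0.1 -2.1  2.7] -2.0 [566.4  13.3 154.1]
2.0 [-3.1 -9.8  4.7] -10.3 [566.5  13.4 154.1]
6.0333
```

Run:
```python
from h import *
c=np.array([566.25,13.2])
r.servo_line([*c,154],v=20)
r.gripper_close(40)
for b in (10,40,70):
    r.servo_line([*c,154],rotation=down(b),v=60) if 0 else r.move_j(r.ik([*c,154],down(b)))
    r.dwell(.1); print(b,np.round(r.get_contact_force(),1),np.round(r.get_wrist_torque(),2),np.round(r.get_ee_pos(),1),r.get_opening(),r.get_time_s())
```

```text
10 [ 0.4 -3.5  5.8] [-0.52 -0.08 -0.01] [566.4  12.9 154.2] 13.641201568406109 7.1583
40 [ 2.3 -6.4  4.5] [-0.96 -0.28  0.05] [566.5  12.6 154.2] 13.071109095925468 7.825
70 [ 5.5 -8.7  2. ] [-1.22 -0.86  0.06] [566.8  12.3 154.2] 13.381050845280798 8.4917
```

Run:
```python
from h import *
c=np.array([566.9,12.5])
for b in (70,109.6):
    r.move_j(r.ik([*c,154],down(b))); r.dwell(.15)
    print(b,np.round(r.get_contact_force(),1),np.round(r.get_wrist_torque(),2),np.round(r.get_ee_pos(),1),np.round(R.from_rotvec(r.get_eef_rot()).as_matrix()[:,0],4),r.get_time_s())
p,d=r.grab_frame("side"); cv2.imwrite("pics/side2.png",p)
x0,y0,x1,y1=(235,135,425,280)
cv2.imwrite("pics/side2z.png",cv2.resize(p[y0:y1,x0:x1],None,fx=4,fy=4,interpolation=cv2.INTER_CUBIC))
```

```text
70 [-0.8 -3.3  6.4] [-0.48  0.05 -0.02] [567.   12.2 154.2] [ 3.419e-01  9.397e-01 -3.000e-04] 8.8917
109.6 [ 5.9 -3.1  2.2] [-0.34 -0.85  0.06] [567.4  12.2 154.2] [-0.3356  0.942  -0.001 ] 9.7417
```

View pics/side2z.png

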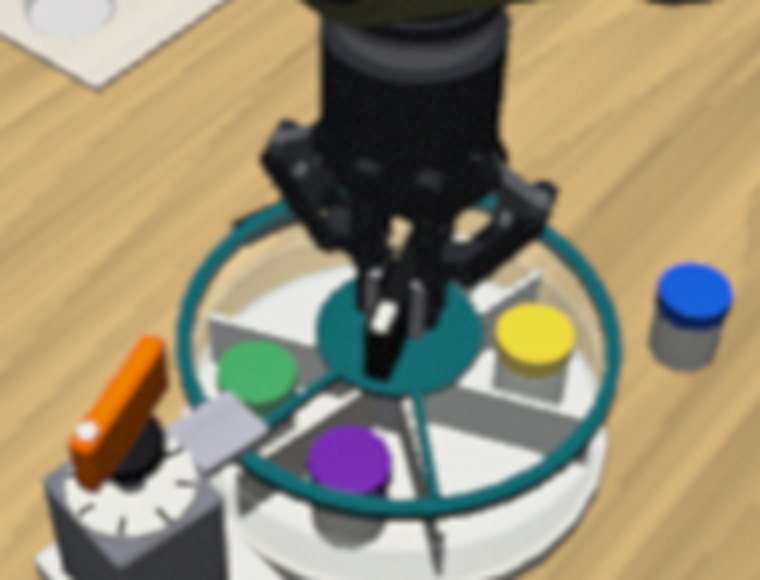

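```bash
python3 - <<'E'
from h import *
c=np.array([567.5,12.2])
r.servo_line([*c,154],v=20); r.dwell(.1); print(np.round(r.get_contact_force(),1))
r.let_go(); r.servo_line([*c,240],v=150)
r.move_pose([300,150,330],down(102.4))
print(r.get_time_s())
for k in ("top","side"):
    p,d=r.grab_frame(k); cv2.imwrite(f"pics/{k}3.png",p)
    if k=="top": cv2.imwrite("pics/top3z.png",cv2.resize(p[145:275,225:410],None,fx=4.3,fy=4.3,interpolation=cv2.INTER_CUBIC))
E
python3 meas.py 3
```

```text
[-0.6 -0.9  5.6]
12.7583
top centre [566.5  10.5 100.5] 470
green [610.2  61.9] 189 67.5 49.7
purple [543.8  74.4] 207 67.8 109.5
yellow [522.3 -41. ] 185 67.8 -130.6
spoke hist []
wing [595.5 155. ] [12.3 51.7] 15.622953414916992 147.3561983871811 78.65615226280087
side centre [565.7  14.4 100.4] 932
green [608.7  65.3] 261 66.6 49.8
purple [544.   77.5] 295 66.7 109.0
yellow [520.8 -35.3] 277 67.0 -132.1
spoke hist [(76, 24), (80, 28), (132, 1), (136, 27), (140, 1)]
```

View pics/top3z.png

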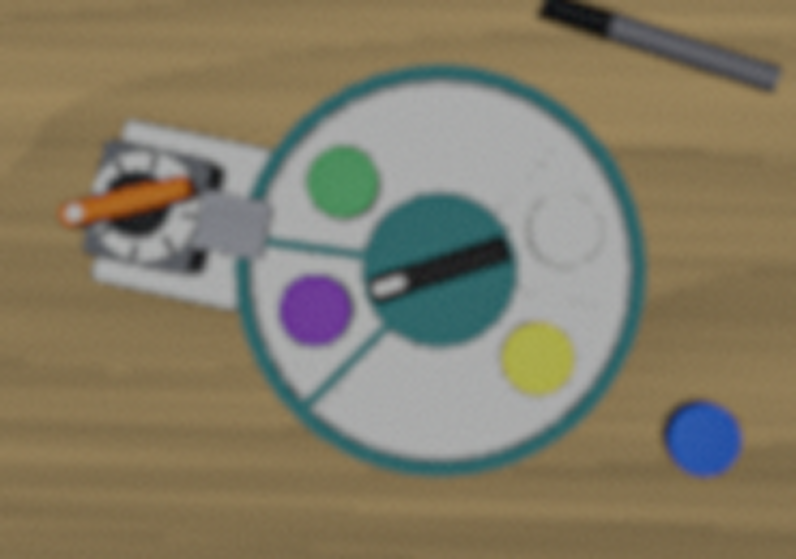

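The opening is centred on purple (spokes about 82° and 136°, cap about 109.4°). Next is the thumbscrew.

Run:
```python
from h import *
S=[594.7,162]
img=cv2.imread("pics/top3.png")
from meas import measure
w=on_plane("top",measure("top",img)["orange"],151)[:,:2]; v=np.linalg.svd(w-w.mean(0),full_matrices=False)[2][0]; print("pca",np.degrees(np.arctan2(v[1],v[0]))%180)
r.move_pose([*S,290],down(103.5)); r.servo_line([*S,196],v=120)
print(np.round(r.get_contact_force(),1))
r.gripper_close(20); r.dwell(.2)
print(r.get_opening(),np.round(r.get_contact_force(),1),np.round(r.get_wrist_torque(),2),np.round(r.get_ee_pos(),1),r.get_time_s())
p,d=r.grab_frame("side"); cv2.imwrite("pics/side4.png",p)
cv2.imwrite("pics/side4z.png",cv2.resize(p[150:310,200:400],None,fx=3.7,fy=3.7,interpolation=cv2.INTER_CUBIC))
```

```text
pca 105.21932339711921
[-0.1 -0.1  0.5]
11.467396870605914 [5.1 0.7 0.3] [ 0.02 -0.68 -0.04] [594.9 162.  196.1] 15.8
```

View pics/side4z.png

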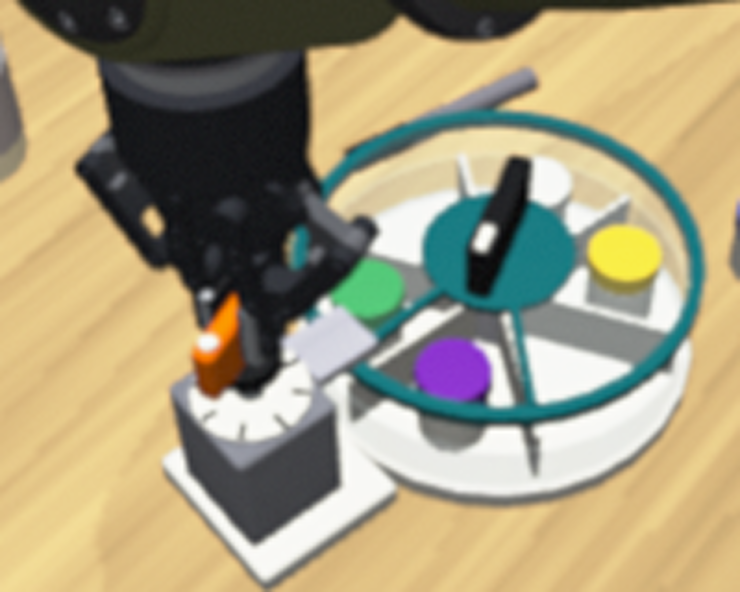

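Run:
```python
from h import *
S=np.array([595.3,162.])
r.servo_line([*S,196],v=20); r.gripper_close(50)
def yaw():
    x=R.from_rotvec(r.get_eef_rot()).as_matrix()[:,0]; return np.degrees(np.arctan2(x[1],x[0]))
for b in (75,45,15,2):
    r.move_j(r.ik([*S,196],down(b))); r.dwell(.1)
    f=np.array(r.get_contact_force()); print(b,yaw().round(2),f.round(1),np.round(r.get_wrist_torque(),2),r.get_time_s().__round__(1))
    j=np.array([np.sin(np.radians(b)),-np.cos(np.radians(b))]); S=S+j*np.clip(j@f[:2]/9,-1,1)
print(S)
```

```text
75 75.0 [-4.1 -1.   6.2] [-0.12  0.79 -0.14] 17.0
45 45.01 [-2.1  0.2  6.1] [ 0.01  0.49 -0.1 ] 17.6
15 15.0 [-2.7 -0.1  4.5] [ 0.03  0.47 -0.1 ] 18.3
2 2.0 [-2.7  0.3  5. ] [ 0.05  0.38 -0.1 ] 18.7
[594.75267565 162.34755305]
```

Run:
```python
from h import *
S=np.array([594.9,162.2])
def yaw():
    x=R.from_rotvec(r.get_eef_rot()).as_matrix()[:,0]; return np.degrees(np.arctan2(x[1],x[0]))
b=2.
while b>-16:
    b-=1.5 if b>-7 else .7
    r.move_j(r.ik([*S,196],down(b))); r.dwell(.08)
    t=np.array(r.get_wrist_torque()); print(round(b,1),yaw().round(2),np.round(r.get_contact_force(),1),t.round(2),np.round(r.get_tau()[5],2),round(r.get_time_s(),1))
    if abs(t[2])>.6: break
```

```text
0.5 0.51 [-4.1  1.1  6. ] [ 0.14  0.6  -0.13] -0.07 19.1
-1.0 -0.99 [-3.8  1.6  5.8] [ 0.19  0.63 -0.09] -0.07 19.4
-2.5 -2.49 [-3.8  0.4  6.6] [ 0.19  0.62 -0.12] -0.07 19.7
-4.0 -3.99 [-3.7  1.4  5.9] [ 0.24  0.61 -0.08] -0.07 20.1
-5.5 -5.49 [-3.8  1.3  5.7] [ 0.22  0.61 -0.09] -0.07 20.4
-7.0 -6.99 [-4.   1.   5.7] [ 0.27  0.58 -0.04] -0.07 20.7
-7.7 -7.68 [-3.3  0.9  5.9] [ 0.28  0.62 -0.02] -0.04 21.1
-8.4 -8.39 [-3.5  0.6  5.2] [ 0.19  0.54 -0.07] -0.04 21.4
-9.1 -9.09 [-3.4  1.   6.3] [ 0.22  0.63 -0.04] -0.04 21.7
-9.8 -9.79 [-3.4  2.5  5.9] [0.28 0.56 0.01] -0.04 22.1
-10.5 -10.48 [-4.4  1.   5.1] [0.28 0.62 0.03] -0.04 22.4
-11.2 -11.15 [-3.7  2.   5.5] [0.26 0.52 0.42] 0.44 22.7
-11.9 -11.81 [-2.8  0.4  5.5] [0.27 0.59 0.88] 0.84 23.1
```

```bash
python3 - <<'E'
from h import *
S=np.array([594.7,162.3])
def yaw():
    x=R.from_rotvec(r.get_eef_rot()).as_matrix()[:,0]; return np.degrees(np.arctan2(x[1],x[0]))
for b in (-10.5,34.7):
    r.move_j(r.ik([*S,196],down(b))); r.dwell(.15)
    print(yaw(),np.round(r.get_contact_force(),1),np.round(r.get_wrist_torque(),2))
r.let_go(); r.dwell(.1); r.servo_line([*S,290],v=120)
r.move_pose([300,250,330],down(34.6))
print(r.get_time_s(),np.round(r.get_contact_force(),1))
for k in ("top","side"):
    p,d=r.grab_frame(k); cv2.imwrite(f"pics/{k}5.png",p)
    if k=="top": cv2.imwrite("pics/top5z.png",cv2.resize(p[145:275,225:410],None,fx=4.3,fy=4.3,interpolation=cv2.INTER_CUBIC))
from meas import measure
w=on_plane("top",measure("top",cv2.imread("pics/top5.png"))["orange"],151)[:,:2]; v=np.linalg.svd(w-w.mean(0),full_matrices=False)[2][0]; print("pca",np.degrees(np.arctan2(v[1],v[0]))%180)
E
python3 meas.py 5
```

```text
-10.51758997831924 [-3.2  1.6  5.1] [0.23 0.49 0.13]
34.67230534776018 [-3.   0.3  4.9] [-0.1   0.45  0.1 ]
27.3167 [0.2 0.4 0.2]
pca 34.685112426916135
top centre [566.5  10.5 100.5] 478
green [610.1  61.9] 191 67.4 49.7
purple [543.9  74.5] 209 67.9 109.5
yellow [522.3 -41.1] 184 67.9 -130.5
spoke hist []
wing [590.2 156.7] [52.4 12.4] 35.62278747558594 148.09777806288756 80.7875328919862
side centre [565.7  14.4 100.4] 914
green [608.7  65.3] 260 66.6 49.8
purple [544.   77.5] 295 66.7 109.0
yellow [520.6 -35.2] 281 67.0 -132.3
spoke hist [(76, 23), (80, 30), (132, 1), (136, 25), (140, 1)]
```

View pics/top5z.png

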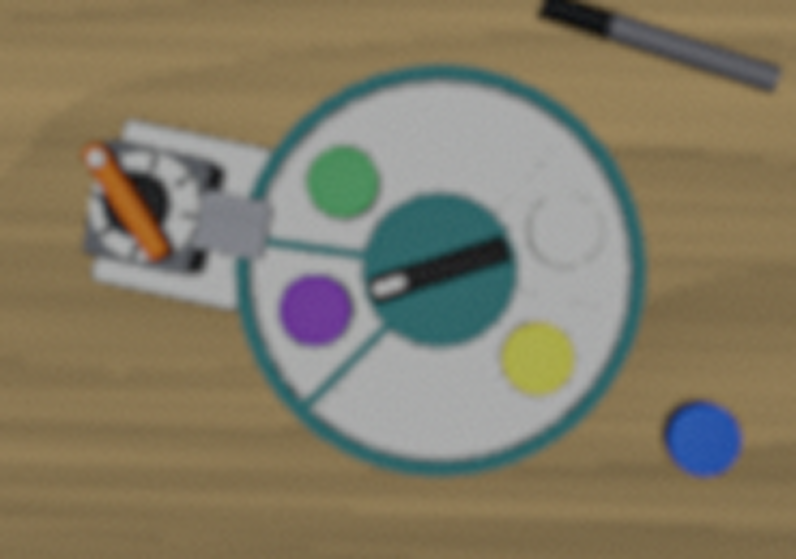

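The wing now lies at 34.7°, with its white dot at (95,157) in the zoom. The bottomed angle was −10.5°, so it has been backed off about 45°. The opening is still over purple, and the marker and blue pot are where they were.

```bash
python3 -c "
from h import *
r.job_done(); print(r.get_time_s())"
```

```text
the job is handed in; nothing more can be done
the job is handed in; nothing more can be done
```

The cover's opening is over the purple-capped pot, and the thumbscrew is bottomed and backed off one eighth of a turn. I let go and handed the job in at about 27 s.

- **Cover:** I turned it about 129° counter-clockwise by its handle. The opening's edges are at about 82° and 136°, so it is centred near 109°. The purple cap is at 109.0–109.5°. This had not changed after I worked the screw.
- **Screw:** I turned it clockwise until it hit the hard stop. The torque rose from about 0 to 0.9 N m from −10.5° on, which matches the carousel's own orientation of about −10.5°. I then backed it off to 34.7°, about 45.2° from the stop. The last picture also measured the wing at 34.7°.
- **Bystanders and contact:** The blue-capped pot and the marker appear in the same places in the first and last top pictures. The arm is clear, with about 0 N on the tool, and side forces never went above about 11 N in the readings I took.
- **Disagreements:** The two cameras disagreed by about 4 mm in y on the carousel's centre. I used roughly the mean, then corrected it by the forces felt while gripping. The handle's angle judged by eye from the top picture was about 108.3°, around 1° off the cap.

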